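# Change over charged and flat battery packs

## Task

Shift change at the assembly bench: the two battery packs on the chargers are full (four green lights) and the two in the pick-up trays are flat (one red light). Change them over, so that each full pack lies in the pick-up tray of its own colour and the flat packs are on the chargers, one on each; the grey rubber mat is free for setting a pack aside meanwhile. Seat every pack flat in its well, set it down rather than dropping it, never tip a pack over, and leave the orange screwdriver where it lies.

Things in the scene. Friction and masses are not known exactly. Their poses are not given: they have to be found in the camera images.
- yellow_charged: Full battery pack, yellow shell, four green lights. 52 x 78 x 42 mm, 0.24 kg, lying flat: straight sides up to 38 mm, on top a black plate 34 x 62 mm, 4 mm high, with the lights. Origin: centre of the underside; x across the 52 mm width, y along the length. Fits either way round. Starts seated in a charger.
- blue_charged: Full battery pack, blue shell, four green lights. 52 x 78 x 42 mm, 0.24 kg, lying flat: straight sides up to 38 mm, on top a black plate 34 x 62 mm, 4 mm high, with the lights. Origin: centre of the underside; x across the 52 mm width, y along the length. Fits either way round. Starts seated in a charger.
- yellow_flat: Flat battery pack, yellow shell, one red light and three dark ones. 52 x 78 x 42 mm, 0.24 kg, lying flat: straight sides up to 38 mm, on top a black plate 34 x 62 mm, 4 mm high, with the lights. Origin: centre of the underside; x across the 52 mm width, y along the length. Fits either way round. Starts seated in the yellow tray.
- blue_flat: Flat battery pack, blue shell, one red light and three dark ones. 52 x 78 x 42 mm, 0.24 kg, lying flat: straight sides up to 38 mm, on top a black plate 34 x 62 mm, 4 mm high, with the lights. Origin: centre of the underside; x across the 52 mm width, y along the length. Fits either way round. Starts seated in the blue tray.
- charger_white: White inductive charging cradle, fixed, 92 x 118 mm, 25 mm high, pale-blue lamps on the rim. Its well, 64 x 90 mm, takes any pack lengthwise along y; well floor 18 mm above the origin, rim 7 mm above that. Origin: centre of the underside, on the bench; y along its length. Both cradles are equal in use. Starts with a full pack in it.
- charger_grey: Grey inductive charging cradle, fixed, 92 x 118 mm, 25 mm high, pale-blue lamps on the rim. Its well, 64 x 90 mm, takes any pack lengthwise along y; well floor 18 mm above the origin, rim 7 mm above that. Origin: centre of the underside, on the bench; y along its length. Both cradles are equal in use. Starts with a full pack in it.
- tray_yellow: Yellow pick-up tray, fixed, 90 x 116 mm, 11 mm high. Its dark well, 64 x 90 mm, takes a pack lengthwise along y; well floor 4 mm above the origin, rim 7 mm above that. Origin: centre of the underside, on the bench; y along its length. Starts with the flat pack of its colour in it.
- tray_blue: Blue pick-up tray, fixed, 90 x 116 mm, 11 mm high. Its dark well, 64 x 90 mm, takes a pack lengthwise along y; well floor 4 mm above the origin, rim 7 mm above that. Origin: centre of the underside, on the bench; y along its length. Starts with the flat pack of its colour in it.
- mat_spare: Dark grey rubber mat, fixed to the bench, 96 x 122 mm, 4 mm thick, flat and empty: the free spot for one pack. Origin: centre of the underside, on the bench; y along its length.
- driver: Orange and black pistol-grip cordless screwdriver without its pack, lying loose on its side, about 180 x 155 mm, 54 mm high, 0.8 kg. Origin: on the bench under the middle of it. Leave it alone. Across from it stands a fixed light-grey bin of black housings, 35 mm high, and beyond the places (x over 0.78) a fixed steel dish.
Mind the look-alikes: they are no part of the job. Leave any pink look-alike of the blue_charged alone.

How it is judged:
By the outcome, as a careful person would: the job done as asked, in the order asked, and still so for the second after the job is handed in, with the robot touching nothing.
It also fails if it takes over 112 s, if anything falls off the work surface, if the arm or the gripper's body presses on something with over 40 N, if the wrist force passes 120 N, or if a joint passes its speed limit or range.

## Robot

A 7-joint arm with a two-finger parallel gripper is mounted at the origin on the work surface. World frame = base frame: x ahead of the robot, y to its left, z up, the work surface at z = 0. Lengths are in mm, angles in degrees, forces in N, time in s.
With the tool pointing down it reaches from about 425 to 975 mm from the base axis. Payload 16.7 kg.
Tool frame: the origin (TCP) lies at the very end of the fingers, on their centre line; the grasp point (between the pads) lies behind it (arm.grip_point_offset is the z of the grasp point in the tool frame, in mm); z points along the fingers, y is the line along which they close (so a half turn about z gives the same grasp; the last joint's range is limited). The gripper opens to 85 mm and grips with 20 to 120 N. Pads are 22 mm wide; open, the fingers measure 114 mm over their backs; the gripper's body (76 mm by 85 mm) begins 54 mm behind the grasp point. The pads swing forward as they close: fully open they stand 13 mm farther back than shut.
Start: joints at [62.137, 24.414, 4.234, 92.017, -1.954, 63.644, -3.845], TCP at [223.034, -637.049, 231.302] pointing down, gripper open.
Joint ranges: [-163.25, 163.25], [-28.42, 122.38], [-70.27, 78.77], [12.13, 141.07], [-58.53, 238.53], [9.26, 117.41], [-156.51, 156.51]. Speed limits (degrees/s): [108.29, 108.29, 136.94, 136.94, 172.46, 172.46, 172.46].

## Interface

Orientations are given as a 3x3 rotation matrix whose columns are the frame's x, y, z axes.
In Python, from bench import arm gives the robot as it stands. Calls block until the motion is done:
- arm.move_pose(position, orientation): joint-space move of the TCP to a pose.
- arm.move_l(position, orientation=None, rate=150): straight line of the TCP; orientation=None keeps the orientation; rate is the mean speed in mm/s.
- arm.move_j(angles): joint-space move.
- arm.set_gripper(opening): finger opening in mm; the grip force is fixed at half the most; returns when the fingers have stopped.
- arm.dwell(seconds).
- arm.solve_ik(position, orientation): joint angles nearest the present ones, or None.
- arm.state(): the state.
- arm.capture(name): name is "scene" or "top"; returns a dict with "frame" (480x640x3 uint8, red, green, blue), "z_map" (480x640 float32, mm along the optical axis (not along the pixel's ray), 0 where there is no reading), "mtx" (3x3 intrinsics, pixels), "dist" ([k1, k2, p1, p2, k3] as OpenCV has them; the pictures are not rectified), "pose" (4x4, takes a point from camera to world coordinates). Camera axes: x right, y up, looking along -z (the intrinsics and any distortion apply to the point x, -y, -z); pixel columns grow to the right and rows downward; lengths in mm; the calibration is good to about 2 mm. A picture is of the moment at which its call begins.
A pose or a line that the arm cannot do raises arm.IKError and nothing moves.
- arm.finish_job(): hands the job in; it is judged then, once.
The state is a dict: "time_s": time; "q": joint angles; "joint_vel": joint speeds; "effort": joint torques, N m; "ee_pos": TCP position; "tool_rot": TCP orientation; "ft_force": force on the tool from outside, world axes, zero at the start; "moment": the same for the moment, N m; "finger_gap": finger opening in mm; "finger_force": force on a finger pad.
Only numpy, scipy, OpenCV 4.12 (cv2) and the standard library are available. Lean on these libraries where they do the work, as an engineer would, in place of code of your own. Each camera call takes 0.05 s, during which the arm holds its last target. There are 200 camera calls.

## Working session

There is one attempt and no reset: what is moved stays moved. The work goes in short steps, each a Python script; the robot and the scene stay as the last script left them, time stands still between calls to the robot, and variables do not carry over. Pictures are saved under pics/ and viewed, at most 14 in all, crops included, and the job is handed in when it is done.

```bash
mkdir -p pics; ls
python3 - <<'E'
from bench import arm
import cv2,numpy as np
for n in("scene","top"):
    c=arm.capture(n); np.savez(f"{n}0.npz",**c)
    cv2.imwrite(f"pics/{n}0.png",c["frame"][:,:,::-1])
    print(n,c["mtx"].round(1).tolist(),c["dist"],c["pose"].round(3).tolist(),(c["z_map"]>0).mean())
s=arm.state();print(s["time_s"],s["ft_force"],s["finger_gap"],arm.grip_point_offset,s["tool_rot"])
E
```

```text
pics
scene [[473.2, 0.0, 311.1], [0.0, 473.2, 237.2], [0.0, 0.0, 1.0]] [0.01489652 0.         0.         0.         0.        ] [[0.807, -0.438, 0.396, 968.847], [0.59, 0.602, -0.538, -629.108], [-0.003, 0.668, 0.744, 926.264], [0.0, 0.0, 0.0, 1.0]] 0.9958756510416666
top [[546.1, 0.0, 314.5], [0.0, 546.1, 234.9], [0.0, 0.0, 1.0]] [-0.00252666  0.          0.          0.          0.        ] [[0.022, 0.998, -0.061, 401.521], [-1.0, 0.022, 0.005, 25.043], [0.006, 0.061, 0.998, 1357.685], [0.0, 0.0, 0.0, 1.0]] 0.99603515625
0.1 [0.23339399 1.63571705 0.07937357] 85.59505325152286 -18.700000000000003 [[ 9.43821471e-01  3.30455455e-01 -4.73240002e-04]
 [ 3.30455780e-01 -9.43820883e-01  1.05776717e-03]
 [-9.71088649e-05 -1.15472826e-03 -9.99999329e-01]]
```

View pics/top0.png

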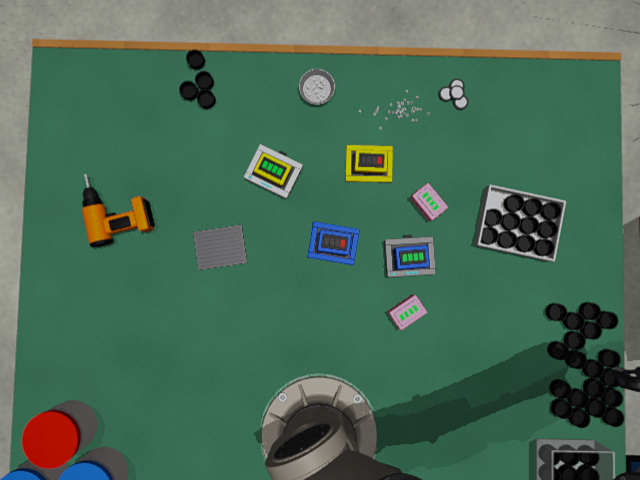

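View pics/scene0.png

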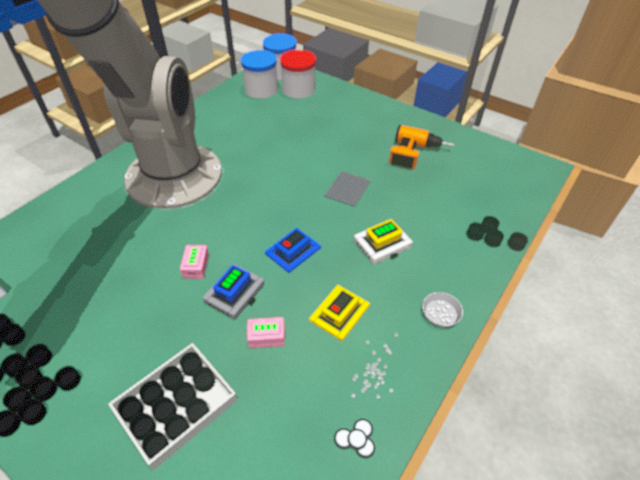

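The top view shows the packs: yellow_charged in the white charger (273,170), yellow_flat in the yellow tray (370,162), blue_flat in the blue tray (333,242) and blue_charged in the grey charger (410,257). The mat is at (220,247), with pink decoys at (429,201) and (408,312). The scene view shows the same layout.

Five moves are enough: blue_charged to the mat, yellow_flat to grey, yellow_charged to the yellow tray, blue_flat to white, and blue_charged to the blue tray.

```bash
cat > vis.py <<'E'
import cv2,numpy as np
def undist(c,uv):
    return cv2.undistortPoints(np.asarray(uv,np.float64).reshape(-1,1,2),c["mtx"],c["dist"])[:,0]
def rays(c,uv):
    n=undist(c,uv); d=np.c_[n[:,0],-n[:,1],-np.ones(len(n))]
    return c["pose"][:3,3],d@c["pose"][:3,:3].T
def on_plane(c,uv,z):
    o,d=rays(c,uv); return o+d*((z-o[2])/d[:,2])[:,None]
def cloud(c):
    v,u=np.mgrid[:480,:640]; o,d=rays(c,np.c_[u.ravel(),v.ravel()])
    return (o+d*c["z_map"].reshape(-1,1)).reshape(480,640,3)
def project(c,P):
    q=(np.atleast_2d(P)-c["pose"][:3,3])@c["pose"][:3,:3]*[1,-1,-1]
    return cv2.projectPoints(q,np.zeros(3),np.zeros(3),c["mtx"],c["dist"])[0][:,0]
def tri(ca,ua,cb,ub):   # two-view midpoint and ray gap
    (o1,d1),(o2,d2)=rays(ca,[ua]),rays(cb,[ub]); A=np.c_[d1[0],-d2[0]]
    t=np.linalg.lstsq(A,o2-o1,rcond=None)[0]; p,q=o1+t[0]*d1[0],o2+t[1]*d2[0]
    return (p+q)/2,np.linalg.norm(p-q)
def rect(P):            # min-area rect in world xy: centre, (short,long), angle of the long axis
    (cx,cy),(w,h),a=cv2.minAreaRect(P[:,:2].astype(np.float32))
    if w>h: w,h=h,w
    else: a+=90
    return np.array([cx,cy]),(w,h),(a+90)%180-90
def near(c,p,r):
    return (np.hypot(*(cloud(c)[...,:2]-p).transpose(2,0,1))<r)
E
python3 - <<'E'
from vis import *
T,S=[dict(np.load(n+"0.npz")) for n in("top","scene")]
px=dict(white=(273,170),ytray=(370,162),btray=(333,242),grey=(410,257),mat=(220,247))
for n,u in px.items():
    p=on_plane(T,[u],40)[0,:2]; print(n,p.round(),project(S,[*p,40]).round())
    for nm,c in(("T",T),("S",S)):
        C=cloud(c); m=near(c,p,85); z=C[m][:,2]
        print(nm,np.histogram(z,np.arange(-6,72,3))[0])
        hsv=cv2.cvtColor(c["frame"],cv2.COLOR_RGB2HSV)
        H,Sa,V=[hsv[...,i] for i in range(3)]
        for k,mm in dict(green=(H>50)&(H<70)&(Sa>180)&(V>150),red=((H<8)|(H>172))&(Sa>150)&(V>120),black=(V<60)).items():
            q=np.argwhere(mm&near(c,p,45)); print(k,len(q),q.mean(0)[::-1].round(1) if len(q) else "",end="; ")
        print()
# contact sheet
rows=[]
for c in(T,S):
    r=[]
    for n,u in px.items():
        a,b=project(c,[*on_plane(T,[u],30)[0,:2],30])[0].astype(int)
        r.append(cv2.resize(c["frame"][b-32:b+32,a-32:a+32],(160,160),interpolation=cv2.INTER_CUBIC))
    rows.append(np.hstack(r))
cv2.imwrite("pics/sheet.png",np.vstack(rows)[:,:,::-1])
E
```

```text
white [638. 123.] [[382. 235.]]
T [126 470 704 340  73  16  31  62 121 226 356 221  61  13   8   6   8  12
  11  53 154 215 182  76  11]
green 73 [271.5 167.2]; red 0 ; black 213 [272.3 172.4]; 
S [101 565 365  56  44  52  69  75  96 228 211  53  30  28  25  32  28  23
  41  74 141 165 101   6   0]
green 114 [384. 229.]; red 0 ; black 0 ; 
ytray [ 663. -113.] [[338. 303.]]
T [122 500 785 497 228 282 281 100  20   7  12   7  16  13  38 104 187 223
 103  23   3   0   0   0   0]
green 0 ; red 31 [379.3 160.1]; black 253 [366.2 163.9]; 
S [ 167 1030  715  142  206  414  118   24   21   22   21   30   27   30
   66  197  212  209   14    0    0    0    0    0    0]
green 0 ; red 50 [335.  307.8]; black 0 ; 
btray [466. -26.] [[292. 241.]]
T [130 495 866 506 259 275 302  94   8   2   3   1   4   5  28 104 195 204
 128  30   4   0   0   0   0]
green 0 ; red 30 [342.3 243.1]; black 177 [330.  243.9]; 
S [ 93 719 517 116 149 249  87  36  22  28  25  28  29  30  38 136 174 144
  19   0   0   0   0   0   0]
green 0 ; red 36 [286.5 243.4]; black 5 [292.4 240. ]; 
grey [ 434. -213.] [[232. 284.]]
T [ 79 471 716 425  83  19  28  59 118 204 377 262  71  12   3   2   2   1
   9  48 163 189 213  80  19]
green 96 [412.6 256.6]; red 0 ; black 139 [404.5 257.8]; 
S [100 737 509  70  43  57  74 127 125 260 290  84  19  21  43  18  27  40
  29  89 199 229 122   3   0]
green 155 [230.6 278.3]; red 0 ; black 13 [226.  298.2]; 
mat [448. 246.] [[346. 180.]]
T [ 149  603 1120 1093  541  129   10    0    0    0    0    0    0    0
    0    0    0    0    0    0    0    0    0    0    0]
green 0 ; red 0 ; black 0 ; 
S [ 64 495 651 517 111   5   0   0   0   0   0   0   0   0   0   0   0   0
   0   0   0   0   0   0   0]
green 0 ; red 0 ; black 0 ;
```

View pics/sheet.png

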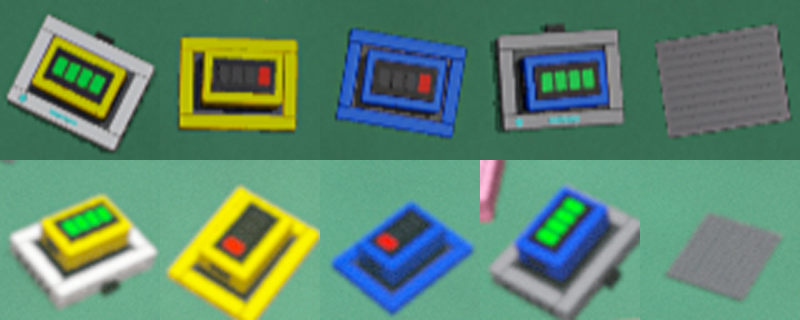

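The sheet shows packs with slack in their wells. The depth histograms agree with the stated heights: pack tops at about 60 mm (chargers) and 46 mm (trays), rims at about 25 and 11 mm. Next I fit the outlines in both views.

```bash
cat > fit.py <<'E'
from vis import *
def outline(c,p,r,zlo,zhi,zp,bench=True):
    """largest blob of non-bench pixels in a height band near p; contour cast onto plane zp"""
    hsv=cv2.cvtColor(c["frame"],cv2.COLOR_RGB2HSV); C=cloud(c)
    Z=cv2.medianBlur(C[...,2].astype(np.float32),3)
    m=near(c,p,r)&(Z>zlo)&(Z<zhi)
    if bench: m&=~((hsv[...,0]>65)&(hsv[...,0]<88)&(hsv[...,1]>60))
    m=cv2.morphologyEx(m.astype(np.uint8),cv2.MORPH_CLOSE,np.ones((3,3)))
    k=max(cv2.findContours(m,cv2.RETR_EXTERNAL,cv2.CHAIN_APPROX_NONE)[0],key=cv2.contourArea)
    return rect(on_plane(c,k[:,0],zp))
E
python3 - <<'E'
from fit import *
T,S=[dict(np.load(n+"0.npz")) for n in("top","scene")]
px=dict(white=(638,123,25),ytray=(663,-113,11),btray=(466,-26,11),grey=(434,-213,25),mat=(448,246,4))
f=lambda r:f"{r[0].round(1)} {np.round(r[1],1)} {r[2]:.1f}"
for n,(x,y,h) in px.items():
    for nm,c in(("T",T),("S",S)):
        print(n,nm,"fix",f(outline(c,(x,y),90,h-6 if h>4 else -9,99,h)), end="  ")
        if h>4: t=h-7+38; print("pack",f(outline(c,(x,y),60,t-4,t+15,t,False)))
        else: print()
# two-view heights and xy of the light centroids
L=dict(white=((271.5,167.2),(384,229)),grey=((412.6,256.6),(230.6,278.3)),ytray=((379.3,160.1),(335,307.8)),btray=((342.3,243.1),(286.5,243.4)))
for n,(a,b) in L.items(): print(n,*[np.round(v,1) for v in tri(T,a,S,b)])
E
```

```text
white T fix [639.7 124.3] [ 92.5 118.3] 65.4  pack [639.8 123.9] [51.9 78.7] 64.5
white S fix [640.6 125.9] [ 96.3 119.5] 65.3  pack [641.1 124.8] [52.6 79.1] 65.3
ytray T fix [ 665.3 -112.1] [ 93.2 117.3] -89.3  pack [ 667.9 -114.3] [52.2 77.8] 88.6
ytray S fix [ 667.8 -111.3] [ 91.2 118.6] 89.4  pack [ 669.1 -112.3] [51.9 78. ] 87.6
btray T fix [465.8 -28. ] [ 91.5 116.8] 81.8  pack [467.  -28.8] [51.6 77.9] 83.1
btray S fix [467.8 -26.4] [ 93.9 117.6] 82.5  pack [468.3 -27.8] [52.3 78.8] 83.2
grey T fix [ 436.2 -215. ] [ 91.5 118.5] -85.3  pack [ 435.  -214.7] [51.6 78. ] -83.8
grey S fix [ 438.3 -213.5] [ 94.  118.8] -85.1  pack [ 437.  -213.4] [52.9 78. ] -83.9
mat T fix [449.2 253.1] [ 97.  121.8] -80.0  
mat S fix [448.8 256.3] [ 96.2 123.2] -80.1  
white [640.1 124.9  62.7] 1.3
grey [ 434.7 -214.4   63.1] 1.5
ytray [ 667.  -133.5   50.5] 2.0
btray [464.1 -47.6  49.1] 2.3
```

Both views agree to about 2 mm and the sizes match, so I'll start moving with blue_charged to the mat.

```bash
cat > ops.py <<'E'
from bench import arm
import numpy as np
UP,D=165,10.5      # travel height of the TCP; TCP above the pack's underside when gripping
# centre x, y, direction of the long side, floor height
WELL=dict(white=(640.2,125.1,65.3,18),ytray=(666.5,-111.7,89.9,4),btray=(466.8,-27.2,82.2,4),grey=(437.2,-214.3,-85.2,18),mat=(449,254.7,-80,4))
PACK=dict(white=(640.4,124.4,65,18),ytray=(668.5,-113.3,88.1,4),btray=(467.6,-28.3,83.1,4),grey=(436,-214,-83.9,18))
def rot(a):
    c,s=np.cos(np.radians(a)),np.sin(np.radians(a)); return np.array([[c,s,0],[s,-c,0],[0,0,-1.]])
def goto(x,y,a):
    q0=np.array(arm.state()["q"]); best=[]
    for k in(a,a+180):
        q=arm.solve_ik([x,y,UP],rot(k))
        if q is not None: best.append((np.abs(np.array(q)-q0).max(),k))
    k=min(best)[1]; arm.move_pose([x,y,UP],rot(k))
def log(t):
    s=arm.state(); print(t,f"t={s['time_s']:.1f} gap={s['finger_gap']:.1f} ff={s['finger_force']:.1f} z={s['ee_pos'][2]:.1f} F={np.round(s['ft_force'],1)}",flush=True)
def pick(x,y,a,f):
    arm.set_gripper(85); goto(x,y,a); log("above")
    arm.move_l([x,y,f+D],rate=120); log("down")
    arm.set_gripper(40); log("closed")
    if arm.state()["finger_gap"]<45: raise SystemExit("missed")
    arm.move_l([x,y,f+D+12],rate=40); arm.move_l([x,y,UP],rate=150); log("up")
def place(x,y,a,f):
    goto(x,y,a); arm.dwell(.2); log("over")
    arm.move_l([x,y,f+D+5],rate=130); arm.dwell(.2)
    f0=arm.state()["ft_force"][2]; z=f+D+5
    while z>f+D-3.5:
        z-=1; arm.move_l([x,y,z],rate=25)
        if arm.state()["ft_force"][2]-f0>4: break
    log(f"set, z over nominal {z-f-D:.1f}")
    arm.set_gripper(72); arm.move_l([x,y,z+20],rate=60); arm.move_l([x,y,UP],rate=200); log("clear")
E
python3 - <<'E'
from ops import *
pick(*PACK["grey"]); place(*WELL["mat"])
E
```

```text
above t=2.1 gap=84.9 ff=0.0 z=165.1 F=[-0.2  0.2  0.6]
down t=3.4 gap=85.1 ff=0.0 z=29.1 F=[-0.6  0.2  0.1]
closed t=3.8 gap=51.0 ff=61.7 z=29.1 F=[-2.   0.3  9.5]
up t=5.2 gap=51.0 ff=62.8 z=164.2 F=[ 0.3 -0.4 -3.2]
over t=7.1 gap=51.1 ff=62.7 z=165.0 F=[ 0.4 -0.4 -2.6]
set, z over nominal 0.0 t=9.8 gap=50.9 ff=64.8 z=15.1 F=[-4.8 -3.4 15.5]
clear t=11.4 gap=72.5 ff=0.0 z=164.0 F=[-0.5 -0.2 -0.4]
```

Run:
```python
from ops import *
pick(*PACK["ytray"]); place(*WELL["grey"])
pick(*PACK["white"]); place(*WELL["ytray"])
import cv2
from fit import *
cs=[arm.capture(n) for n in("top","scene")]
cv2.imwrite("pics/mid.png",np.hstack([cs[0]["frame"][120:300,180:480],cs[1]["frame"][150:330,180:480]])[:,:,::-1])
for n,(x,y,a,f) in WELL.items():
    if n=="white": continue
    for c in cs:
        r=outline(c,(x,y),60,f+34,f+53,f+38,False); print(n,r[0].round(1),np.round(r[1],1),round(r[2],1))
```

```text
above t=13.3 gap=84.9 ff=0.0 z=165.3 F=[0.3 1.  0. ]
down t=14.7 gap=85.1 ff=0.0 z=15.3 F=[ 0.3 -0.9  0.2]
closed t=15.1 gap=51.0 ff=63.3 z=15.2 F=[-2.1 -0.4  6.6]
up t=16.7 gap=50.7 ff=62.6 z=163.9 F=[ 0.   0.3 -2.2]
over t=17.9 gap=51.4 ff=62.6 z=164.9 F=[ 0.7 -1.  -2.7]
set, z over nominal 0.0 t=20.5 gap=51.0 ff=64.7 z=29.0 F=[-6.2  0.8 16. ]
clear t=22.0 gap=71.9 ff=0.0 z=164.1 F=[ 0.2 -0.3 -1.2]
above t=23.8 gap=85.1 ff=0.0 z=164.9 F=[-0.4  0.9 -0.1]
down t=25.1 gap=85.0 ff=0.0 z=29.3 F=[-0.2 -0.5 -0. ]
closed t=25.5 gap=51.0 ff=63.2 z=29.2 F=[-0.7 -1.4  6.2]
up t=26.9 gap=51.0 ff=62.8 z=164.0 F=[ 0.2  0.  -3.8]
over t=28.1 gap=51.2 ff=62.7 z=165.0 F=[-0.6 -1.7 -3.2]
set, z over nominal 0.0 t=30.8 gap=51.3 ff=64.0 z=15.2 F=[-5.9 -0.2  8.2]
clear t=32.4 gap=72.2 ff=0.0 z=163.7 F=[-0.9  0.3 -0.2]
ytray [665.  -96.7] [46.3 54.1] 1.0
ytray [ 667.  -110.4] [51.5 78.9] 90.0
btray [466.8 -28.9] [51.9 77.4] 83.1
btray [468.7 -27.5] [52.6 78.5] 83.8
grey [ 437.9 -216.1] [53.5 80.6] -83.6
grey [ 439.4 -213.4] [53.3 77.8] -84.6
mat [448.8 253.1] [51.9 78.1] -79.9Traceback (most recent call last):
  File "<stdin>", line 11, in <module>
  File "fit.py", line 9, in outline
    k=max(cv2.findContours(m,cv2.RETR_EXTERNAL,cv2.CHAIN_APPROX_NONE)[0],key=cv2.contourArea)
ValueError: max() iterable argument is empty
```

View pics/mid.png

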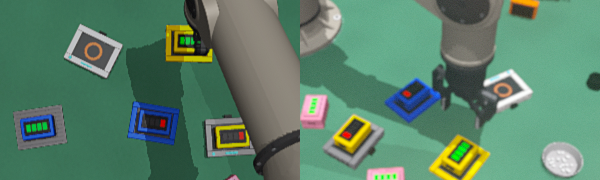

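The picture shows yellow_flat in the grey charger, yellow_charged in the yellow tray, the white charger empty and blue_charged on the mat, all level. I'll do the remaining two moves.

Run:
```python
from ops import *
pick(*PACK["btray"]); place(*WELL["white"])
pick(449,254.4,-80,4); place(*WELL["btray"])
arm.move_j([62.137,24.414,4.234,92.017,-1.954,63.644,-3.845]); log("home")
import cv2
from fit import *
cs=[arm.capture(n) for n in("top","scene")]
cv2.imwrite("pics/end.png",np.hstack([cs[0]["frame"][120:340,80:480],cs[1]["frame"][110:330,180:480]])[:,:,::-1])
T0=np.load("top0.npz")["frame"].astype(int)[165:255,70:165]
print("driver diff",np.abs(cs[0]["frame"].astype(int)[165:255,70:165]-T0).max(2).__gt__(60).sum())
for n,(x,y,a,f) in WELL.items():
    if n=="mat": continue
    for c in cs:
        r=outline(c,(x,y),60,f+34,f+53,f+38,False); C=cloud(c)
        m=near(c,r[0],14)&(C[...,2]>20); print(n,(r[0]-[x,y]).round(1),np.round(r[1],1),round(r[2],1),"top z-floor",round(float(np.median(C[m][:,2]))-f,1))
```

```text
above t=33.7 gap=85.1 ff=0.0 z=165.5 F=[-0.1 -0.6  0.7]
down t=35.1 gap=85.2 ff=0.0 z=15.0 F=[ 0.3 -0.1  0.2]
closed t=35.5 gap=51.1 ff=61.2 z=15.1 F=[-3.  -0.5 11.9]
up t=37.0 gap=50.8 ff=62.7 z=164.2 F=[-0.2 -0.4 -2. ]
over t=38.1 gap=50.9 ff=62.6 z=165.2 F=[ 0.4 -0.2 -2.8]
set, z over nominal 0.0 t=40.7 gap=50.8 ff=63.8 z=29.2 F=[-3.7 -1.6  8.9]
clear t=42.3 gap=72.2 ff=0.0 z=163.8 F=[ 1.1 -0.3 -1.1]
above t=43.5 gap=84.9 ff=0.0 z=165.1 F=[ 0.4  0.2 -0. ]
down t=44.9 gap=85.2 ff=0.0 z=15.1 F=[ 0.1 -0.6  0.9]
closed t=45.3 gap=50.9 ff=61.9 z=15.0 F=[-2.4 -2.4  9.4]
up t=46.9 gap=51.0 ff=62.7 z=164.2 F=[-0.2 -0.5 -2.6]
over t=48.1 gap=50.8 ff=62.6 z=165.0 F=[-1.   0.5 -2.2]
set, z over nominal 0.0 t=50.9 gap=50.8 ff=64.9 z=15.0 F=[-6.  -0.  16.2]
clear t=52.5 gap=71.9 ff=0.0 z=164.0 F=[-0.   0.3 -0.1]
home t=54.8 gap=71.9 ff=0.0 z=231.1 F=[ 0.5 -0.4 -0.1]
driver diff 0
white [ 0.  -1.3] [52.3 78.5] 65.8 top z-floor 43.0
white [0.7 0.3] [51.7 78.3] 65.3 top z-floor 41.6
ytray [-0.2  0.4] [51.8 75.6] -89.0 top z-floor 43.9
ytray [0.9 1.7] [52.5 77.9] -89.8 top z-floor 41.4
btray [ 0.2 -0.4] [51.7 78.1] 82.7 top z-floor 43.3
btray [1.5 0.6] [52.4 78.5] 81.6 top z-floor 41.7
grey [-0.1 -0.6] [51.8 78.5] -84.7 top z-floor 43.8
grey [1.7 0.8] [52.2 78.1] -84.6 top z-floor 41.6
```

View pics/end.png

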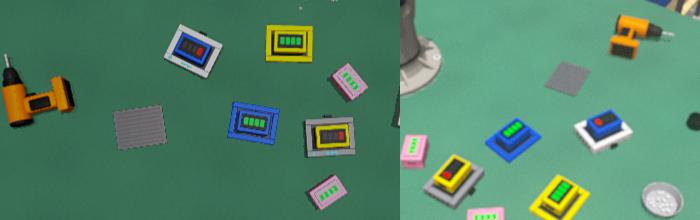

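The picture shows all four packs centred and flat in their wells: full yellow (289,43) and full blue (253,122) in their own trays, the flat ones on white (193,48) and grey (331,136). The mat is empty and the screwdriver has not moved.

```bash
python3 -c "
from bench import arm
print(arm.finish_job())"
```

```text
the job is handed in; nothing more can be done
None
```

The job is handed in after about 55 s: both full packs lie in the trays of their own colour, the flat packs are on the chargers (blue on white, yellow on grey), and the screwdriver did not move.

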